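# Seat the first glass in the corner cames and hold it for nailing

## Robot

A 6-joint arm with a two-finger parallel gripper is mounted at the origin on a cart in front of the work surface, level with it; the furniture and walls round the work are solid. World frame = base frame: x ahead of the robot, y to its left, z up, the work surface at z = 0. Lengths are in m, angles in rad, forces in N, time in s.
With the tool pointing down it reaches from about 0.4 to 0.825 m from the base axis. Payload 7 kg.
Tool frame: the origin (TCP) lies at the centre of the arm's flange, where the gripper is bolted on; the fingertips stand 178 mm ahead of it and the grasp point (between the pads) lies 159 mm ahead of it; z points along the fingers, y is the direction in which the jaws open and shut (so a half turn about z gives the same grasp; the last joint's range is limited). The gripper opens to 88 mm and grips with 3 to 60 N. Pads are 19 mm wide; open, the fingers measure 130 mm over their backs; the gripper's body (78 mm by 193 mm) begins 47 mm behind the grasp point.
Start: joints at [1.399, 0.359, 0.012, 0, -1.224, -0.288], TCP at [0.3, 0.605, 0.405] pointing down, gripper open.
Joint ranges: [-3.07, 3.07], [-1.43, 2.12], [-1.02, 1.25], [-3.03, 1.67], [-3.05, -0], [-3.03, 3.03]. Speed limits (rad/s): [2.39, 2.39, 3.01, 3.14, 3.14, 3.14].

## Interface

Orientations are given as [roll, pitch, yaw] about the fixed x, y, z axes, in that order (R = Rz(yaw) Ry(pitch) Rx(roll)).
In Python, from station import arm gives the robot as it stands.
- The arm moves only by the shell command python3 -m handwheel 'ROWS' [OPENING] [FORCE]. ROWS is JSON, a list of rows, each a list of 4 numbers: the shift along the world's x, y, z in cm, then the turn about the world's z in rad. In form: [[dx, dy, dz, yaw], ...]. A call has 1 to 20 rows; each row shifts and turns the commanded pose from where the row before left it; what a row does not reach is not made up. A row lasts 1/10 s, in which the tool goes at most 50 mm and 8.59 degrees, less where a joint would pass 70% of its speed; a pose out of reach is approached as far as the arm can. A call is refused whole if a number of a shift passes 5 or a number of a turn 0.15, either way. A call with a gripper value outside its range is refused whole. OPENING is the closure, from 0 (fully open) to 1 (shut), set as the call begins (- or left out, the last holds). The fingers move at their own pace and stop on an object; FORCE is the grip in N (left out, the last holds). Time passes only in rows, so rows that do not move let the fingers close. It gives the time, the measured TCP pose, the force and the opening at its end, in the units of the state.
- arm.get_state(): the state, without advancing time (a new reading comes with each control period).
- arm.grab_frame(name): name is "scene" or "top" or "wrist"; returns a dict with "image" (480x640x3 uint8, red, green, blue), "depth" (480x640 float32, m along the optical axis (not along the pixel's ray), 0 where there is no reading), "vfov" (degrees; the focal length in pixels is half the picture's height over the tangent of half this angle, whatever the lens; pixels are square), "cx", "cy" (the principal point, pixels), "rvec" (rotation vector, rad) and "tvec" (3), from world to camera coordinates, as OpenCV has them. Camera axes: x right, y down, z forward; pixel columns grow to the right and rows downward; lengths in m; the calibration is good to about 2 mm. A picture is of the moment at which its call begins.
- arm.job_done(): hands the job in, once; it reports no verdict.
The state is a dict: "t": time; "q": joint angles; "qd": joint speeds; "joint_efforts": joint torques, N m; "eef_pos": TCP position; "ee_rot": TCP orientation; "force": force on the tool from outside, world axes, zero at the start; "moment": the same for the moment, N m; "width": finger opening in m.
Only numpy, scipy, OpenCV 4.12 (cv2) and the standard library are available. Lean on these libraries where they do the work, as an engineer would, in place of code of your own. Each camera call takes 0.05 s, during which the arm holds its last target.

## Task

Start the leaded panel: pick up the rectangular glass pane from the table and slide it level into the corner on the layout board, one short end in the groove of the far metal channel and the adjoining long side in the groove of the left one. Finish while still holding the pane there, pressed firmly but not violently against the bottoms of both grooves at once so that it can be nailed in place; do not let go of it, and leave the nail tin, the layout block and the copper foil roll where they are.

Things in the scene. Friction and masses are not known exactly. Their poses are not given: they have to be found in the camera images.
- pane_center (a point): centre (half-way up) of the loose glass pane: flat opaque green glass, 120 x 60 x 8 mm, about 145 g, lying on the table (its centre 4 mm up). x along its 120 mm length, y along its 60 mm width, z up. The same after a half turn, so either end may lead. Ground edges; grasp it across its 60 mm width, near the end that is to trail
- layout_board: fixed plywood board 170 (x) x 150 (y) x 9 mm on the table, a pattern sheet on it; origin at the centre of its underside. x points away from the robot to the end channel, y to the side channel at the left. Battens behind both channels rise 16 mm above its top; a nail 26 mm tall stands at x 55, y -34 mm, past the right end of the end channel. All on it is fixed and rigid
- groove_corner (a point): where the bottoms of both grooves meet, half-way up: [57, 45, 16.5] mm in the board's frame, same axes. The grooves are 12 mm high, 6 mm deep, from 10.5 to 22.5 mm above the table; flanges 1.5 mm thick. Carry the pane in level, its centre near this height (16.5 mm). A pane fully home has its centre 60 mm along -x and 30 mm along -y from here, its length along x
- end_web: the groove bottom (upright web, 2 mm thick) of the far U-shaped metal channel (came): 75 mm long along the board's y, from the corner towards -y; its groove opens towards -x and takes a short end of the pane. Its origin and axes are the board's
- side_web: the groove bottom (upright web) of the left U-shaped metal channel: 80 mm long along the board's x, from the corner towards -x; its groove opens towards -y and takes a long side of the pane. It is 40 mm shorter than the pane, so the trailing 40 mm of that side stay free for a finger. Its origin and axes are the board's
- nail_tin: open round tin of nails, 61 mm across, 22 mm tall, at the front right of the table; leave alone. Origin at the centre of its underside
- lead_block: aluminium layout block 22 x 70 x 18 mm, at the front left of the table, about along x; leave alone. Origin at the centre of its underside
- foil_roll_copper: flat roll of copper foil, 61 mm across, 7 mm thick, at the front left of the table, before the soldering station; leave alone. Origin at the centre of its underside. Mind the soldering iron in its fixed stand beside that station, left of the work (about x 0.50, y 0.165 m): it rises to about 0.17 m

How it is judged:
At the end, for the whole second after the job is handed in: through the last second the robot's fingers hold the pane (touch force above 1 N) level in both grooves, its short end and its long side each within 2.5 mm of the groove's bottom, square to them within 2 degrees, and pressing on the bottom of each groove with more than 1.5 N (x of pane_center in the frame of groove_corner between -0.0625 and -0.057 m and y of pane_center in the frame of groove_corner between -0.0325 and -0.027 m and z of pane_center in the frame of groove_corner between -0.004 and 0.004 m and angle between the x axis of pane_center and the x axis of groove_corner, either way round below 0.035 rad and angle between pane_center's own z axis and vertical below 0.06 rad and contact force between glass_pane and end_web above 1.5 N and contact force between glass_pane and side_web above 1.5 N and contact force between the fingers and glass_pane above 1 N); the arm keeps its last pose, push and grip.
It fails at once if the pane was forced against a groove's bottom with more than 45 N (contact force between glass_pane and end_web above 45 N or contact force between glass_pane and side_web above 45 N).
It fails at once if the nail tin, the layout block or the foil roll was moved by more than 2 cm (distance of any of nail_tin, lead_block, foil_roll_copper from where it was at the start of the episode above 0.02 m).
It also fails if it takes over 42 s, if anything falls off the work surface, if the arm or the gripper's body presses on something with over 40 N, if the wrist force passes 120 N, or if a joint passes its speed limit or range.

## Working session

There is one attempt and no reset: what is moved stays moved. The work goes in short steps, Python scripts to look and compute and a shell command to move; the robot and the scene stay as the last step left them, time stands still between calls to the robot, and variables do not carry over. Pictures are saved under pics/ and viewed, and the job is handed in when it is done.

```bash
ls; mkdir -p pics
python3 - <<'E'
from station import arm
import cv2,numpy as np
s=arm.get_state();print({k:np.round(v,3).tolist() for k,v in s.items()})
for n in ["top","scene"]:
    f=arm.grab_frame(n);cv2.imwrite(f"pics/{n}0.png",f["image"][:,:,::-1]);np.savez(f"pics/{n}0.npz",**f)
    print(n,f["vfov"],f["cx"],f["cy"],f["rvec"],f["tvec"],-cv2.Rodrigues(np.array(f["rvec"]))[0].T@np.array(f["tvec"]))
E
```

```text
pics
{'t': 0.0, 'q': [1.399, 0.359, 0.011, -0.0, -1.224, -0.288], 'qd': [0.001, 0.001, 0.0, -0.001, 0.0, -0.0], 'joint_efforts': [-0.002, -58.271, 29.306, 6.998, 0.007, -0.0], 'eef_pos': [0.299, 0.605, 0.404], 'ee_rot': [3.14, -0.0, -0.46], 'force': [0.101, -0.542, 0.071], 'moment': [-0.01, -0.003, 0.021], 'width': 0.088}
top 44.802675190814824 320.59780471159263 239.9207345710939 [ 2.20602841 -2.15825547  0.0720051 ] [-0.02247339  0.53604053  1.28191326] [ 0.44346553 -0.01902776  1.3168608 ]
scene 47.439445181117655 316.8875670316587 243.02859816735278 [ 2.02741156 -1.14829009  0.56346807] [-0.2886197   0.32767464  0.88971532] [-0.27150944 -0.47435567  0.82676155]
```

View pics/top0.png

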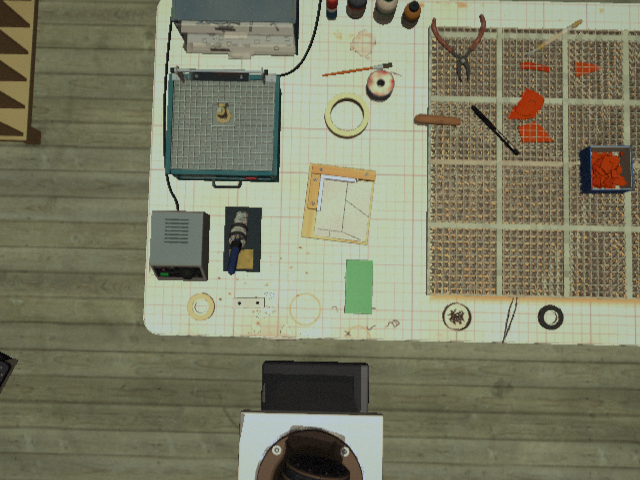

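View pics/scene0.png

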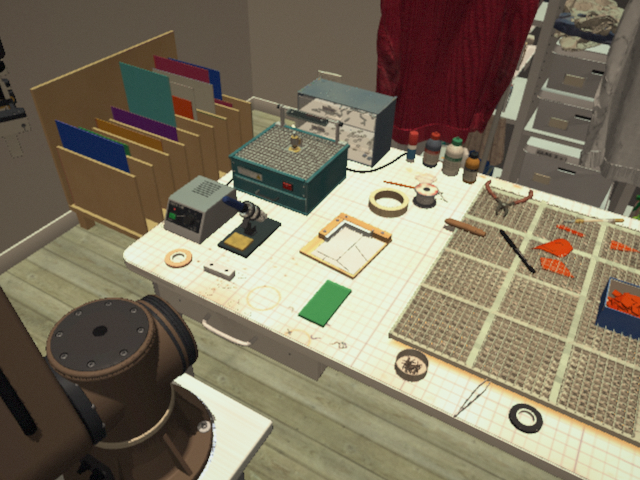

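The top view shows the green pane at about (358,287), the board at about (338,203) and turned slightly, and the end batten along its top edge. Next I'll measure both and zoom in on the board.

```bash
cat > h.py <<'E'
import numpy as np,cv2
def cam(f):
    R=cv2.Rodrigues(np.array(f["rvec"],float))[0];t=np.array(f["tvec"],float).ravel()
    fl=240/np.tan(np.radians(float(f["vfov"]))/2)
    return R,t,fl,float(f["cx"]),float(f["cy"])
def ray(f,uv,z):
    R,t,fl,cx,cy=cam(f);C=-R.T@t
    uv=np.atleast_2d(np.array(uv,float))
    d=np.c_[(uv[:,0]-cx)/fl,(uv[:,1]-cy)/fl,np.ones(len(uv))]@R
    return C+d*((z-C[2])/d[:,2])[:,None]
def proj(f,P):
    R,t,fl,cx,cy=cam(f);p=np.atleast_2d(P)@R.T+t
    return np.c_[cx+fl*p[:,0]/p[:,2],cy+fl*p[:,1]/p[:,2]]
def green(f):
    hsv=cv2.cvtColor(f["image"],cv2.COLOR_RGB2HSV)
    m=cv2.inRange(hsv,(50,90,60),(75,255,255))
    c,_=cv2.findContours(m,cv2.RETR_EXTERNAL,cv2.CHAIN_APPROX_NONE)
    return max(c,key=cv2.contourArea)
def pane(f,z=.008):
    c=green(f).reshape(-1,2)
    P=ray(f,c,z)[:,:2]
    (x,y),(w,h),a=cv2.minAreaRect((P*1000).astype(np.float32))
    return x,y,w,h,a,cv2.boxPoints(((x,y),(w,h),a))
E
python3 - <<'E'
from h import *
for n in ["top","scene"]:
    f=dict(np.load(f"pics/{n}0.npz"))
    x,y,w,h,a,b=pane(f);print(n,x,y,w,h,a,b.round(1).tolist())
f=dict(np.load("pics/top0.npz"))
cv2.imwrite("pics/topz.png",cv2.resize(f["image"][155:255,290:390,::-1],(600,600),interpolation=cv2.INTER_CUBIC))
f=dict(np.load("pics/scene0.npz"))
cv2.imwrite("pics/scz.png",cv2.resize(f["image"][200:290,290:410,::-1],(800,600),interpolation=cv2.INTER_CUBIC))
E
```

```text
top 435.513671875 -97.92753601074219 57.909950256347656 115.11782836914062 89.47041320800781 [[377.70001220703125, -126.30000305175781], [492.79998779296875, -127.4000015258789], [493.29998779296875, -69.5], [378.20001220703125, -68.4000015258789]]
scene 429.55987548828125 -102.08941650390625 59.142154693603516 120.77728271484375 89.71085357666016 [[369.0, -131.39999389648438], [489.79998779296875, -132.0], [490.1000061035156, -72.80000305175781], [369.29998779296875, -72.19999694824219]]
```

View pics/topz.png

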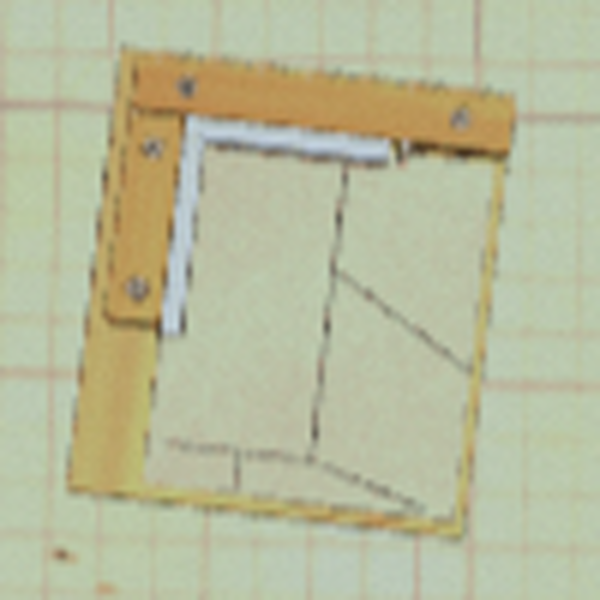

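View pics/scz.png

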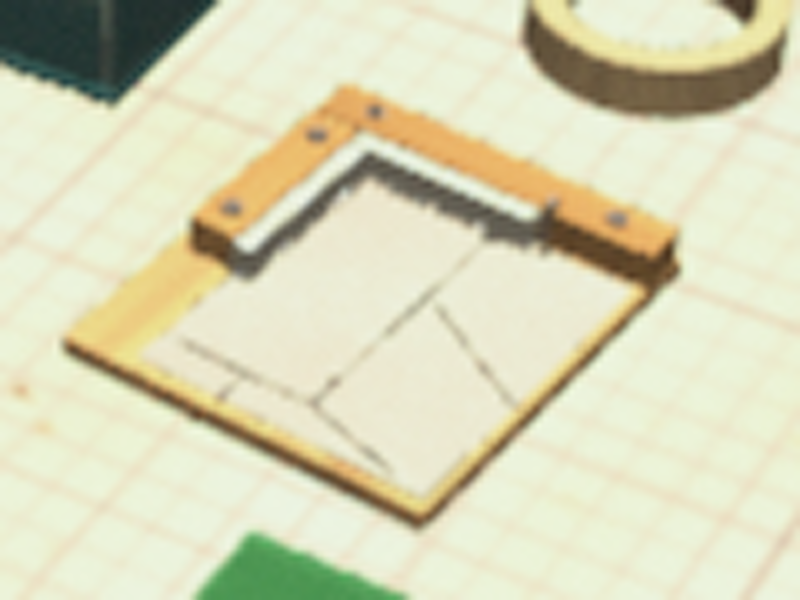

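The board is yawed about −0.1 rad with its centre near (0.59, −0.06). At this range pixels are about 2.3 mm, so I'll move the wrist camera over the work for a finer look.

```bash
python3 -m handwheel '[[1,-2,1,0.03],[1,-4,1,0.03],[1,-4,1,0.03],[1,-4,1,0.03],[1,-4,0,0.03],[1,-4,0,0.03],[1,-4,0,0.03],[1,-4,0,0.03],[1,-4,0,0.03],[1,-4,0,0.03],[1,-4,0,0.03],[1,-4,0,0.03],[1,-4,0,0.03],[1,-4,0,0.03],[1,-4,0,0.03],[1,-4,0,0.01],[0,-2,0,0],[0,0,0,0],[0,0,0,0]]' 0 20
python3 - <<'E'
from h import *
from station import arm
f=arm.grab_frame("wrist");cv2.imwrite("pics/w1.png",f["image"][:,:,::-1]);np.savez("pics/w1.npz",**f)
R,t,fl,_,_=cam(f);print(-R.T@t,fl,R.round(3))
E
```

```text
t: 2.0
eef_pos: [0.4594, -0.0355, 0.4444]
ee_rot: [-3.142, 0.001, -0.001]
force: [-0.4, -0.0, 0.0]
width: 0.0877
[ 0.5261166  -0.03634712  0.42473027] 338.0161030215748 [[-0.003 -1.    -0.   ]
 [-0.968  0.003  0.251]
 [-0.251  0.001 -0.968]]
```

View pics/w1.png

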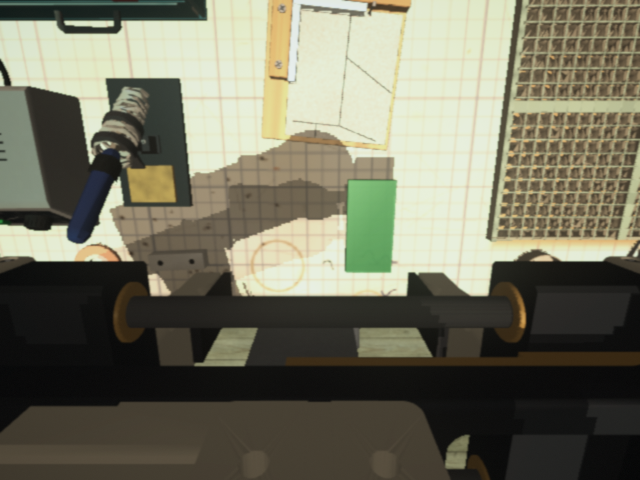

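The wrist view shows the board's near edge at about row 140 and the pane at about (371,225). I'll go lower and further forward to image the board.

```bash
python3 -m handwheel '[[2,-1,-3,0],[2,-1,-4,0],[2,-1,-4,0],[1,0,-4,0],[0,0,0,0],[0,0,0,0],[0,0,0,0]]'
python3 - <<'E'
from h import *
from station import arm
f=arm.grab_frame("wrist");cv2.imwrite("pics/w2.png",f["image"][:,:,::-1]);np.savez("pics/w2.npz",**f)
R,t,fl,_,_=cam(f);print(-R.T@t)
E
```

```text
t: 2.75
eef_pos: [0.53, -0.0643, 0.2966]
ee_rot: [-3.141, -0.003, 0.002]
force: [0.3, 0.1, 0.7]
width: 0.0874
[ 0.59681252 -0.06493848  0.27715553]
```

View pics/w2.png

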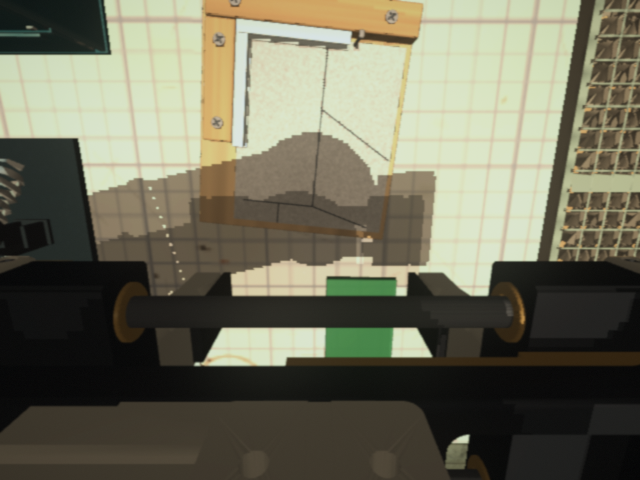

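Run:
```python
from h import *
f=dict(np.load("pics/w2.npz"))
im=f["image"][0:240,190:430,::-1]
cv2.imwrite("pics/w2a.png",cv2.resize(f["image"][0:150,220:420,::-1],(800,600),interpolation=cv2.INTER_CUBIC))
cv2.imwrite("pics/w2b.png",cv2.resize(f["image"][120:270,190:390,::-1],(800,600),interpolation=cv2.INTER_CUBIC))
```

```text
(no output)
```

View pics/w2a.png

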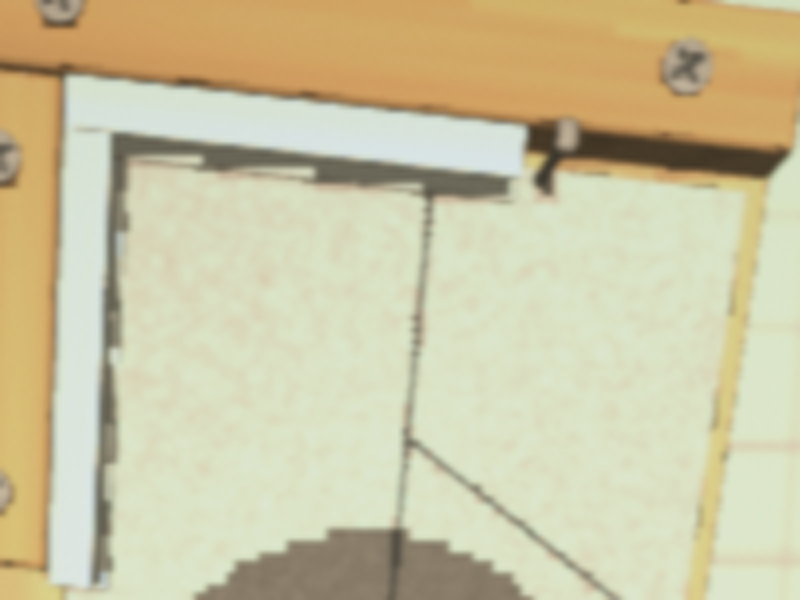

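View pics/w2b.png

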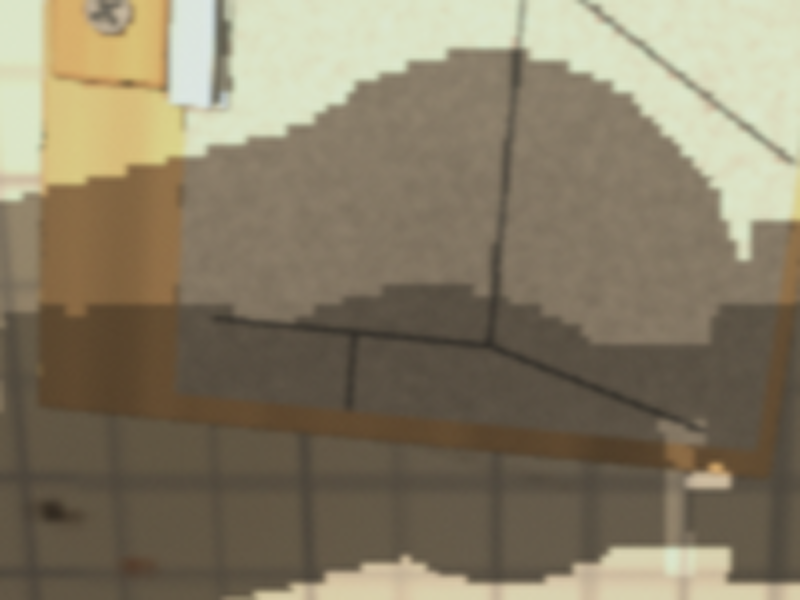

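Run:
```python
from h import *
f=dict(np.load("pics/w2.npz"))
a=lambda u,v:((u+.5)/4-.5+220,(v+.5)/4-.5)
b=lambda u,v:((u+.5)/4-.5+190,(v+.5)/4-.5+120)
L=[(a(64,75),24,(59,47)),(a(112,133),24,(51,39)),(a(529,125),24,(59,-30)),(a(522,176),24,(51,-30)),(a(48,583),24,(-23,47)),(a(95,585),24,(-23,39)),
(b(40,405),9,(-85,75)),(b(768,475),9,(-85,-75)),(a(770,175),9,(None,None))][:-1]
P=np.array([ray(f,p,z/1000)[0,:2]*1000 for p,z,_ in L]);B=np.array([m for *_,m in L],float)
def fit(P,B):
    p=P-P.mean(0);q=B-B.mean(0)
    th=np.arctan2((q[:,0]*p[:,1]-q[:,1]*p[:,0]).sum(),(p*q).sum())
    R=np.array([[np.cos(th),-np.sin(th)],[np.sin(th),np.cos(th)]]);t=P.mean(0)-R@B.mean(0)
    return th,R,t
for s in (slice(0,6),slice(0,8)):
    th,R,t=fit(P[s],B[s]);print("yaw",th,"org",t,"corner",R@[57,45]+t,"home",R@[-3,15]+t);print((P[s]-B[s]@R.T-t).round(1).tolist())
d=f["depth"]
for p,z,_ in L: print(d[int(p[1])-0,int(p[0])])
f=dict(np.load("pics/w1.npz"));print(pane(f)[:5])
c=green(f).reshape(-1,2)
print(c.min(0),c.max(0))
```

```text
yaw -0.09767626033623461 org [620.17672725 -50.95551734] corner [681.29348062 -11.72870944] home [618.65384213 -35.7344523 ]
[[-0.4, 0.3], [-0.2, 0.0], [-0.2, -0.2], [0.1, 0.0], [0.2, 0.2], [0.6, -0.3]]
yaw -0.09901689477700173 org [620.34700026 -50.85477593] corner [681.5162875  -11.70993849] home [618.84452239 -35.63168294]
[[-0.6, 0.3], [-0.4, -0.0], [-0.4, -0.2], [-0.1, -0.0], [-0.1, 0.0], [0.4, -0.5], [0.4, -0.6], [0.7, 1.0]]
0.22492889
0.2263556
0.2248495
0.24065797
0.24428868
0.25641495
0.2727127
0.27629346
(433.942138671875, -99.50252532958984, 57.99419021606445, 117.35631561279297, 89.84037017822266)
[346 180] [394 271]
```

Board fit residuals are at most 0.6 mm: yaw −0.098, and pane home centre at (618.7, −35.7) mm. The pane is at about (434, −99.5) with yaw about 0. I'll grasp 40 mm behind its centre, at (394, −99.5), and check from low down first.

```bash
python3 -m handwheel '[[-2,-0.5,0,0],[-3,-1,0,0],[-3,-1,-1,0],[-3,-0.5,-1,0],[-2,-0.5,-1,0],[-0.6,0,-1,0],[0,0,0,0],[0,0,0,0],[0,0,0,0]]' 0 45
python3 - <<'E'
from h import *
from station import arm
print(np.round(arm.get_state()["eef_pos"],4))
f=arm.grab_frame("wrist");cv2.imwrite("pics/w3.png",f["image"][:,:,::-1]);np.savez("pics/w3.npz",**f)
P=ray(f,green(f).reshape(-1,2),.008)*1000;print(P.min(0),P.max(0))
f=arm.grab_frame("scene");cv2.imwrite("pics/s3.png",f["image"][200:,150:550,::-1])
E
```

```text
t: 3.7
eef_pos: [0.3946, -0.0998, 0.2559]
ee_rot: [-3.141, -0.003, 0.001]
force: [0.3, -0.3, -0.4]
width: 0.0875
[ 0.3946 -0.0998  0.2559]
[ 374.27464519 -130.06298257    8.        ] [492.52851718 -70.17617038   8.        ]
```

View pics/w3.png

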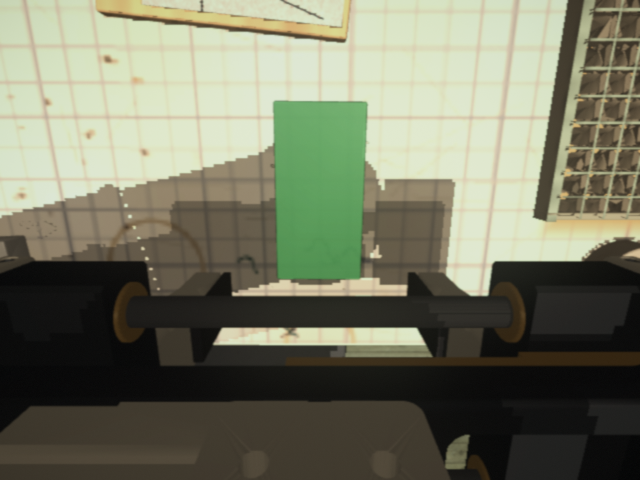

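View pics/s3.png

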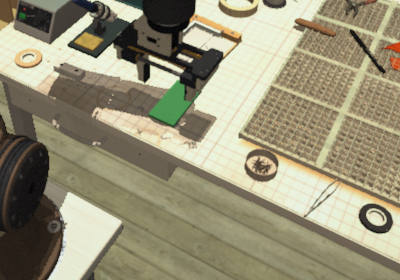

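The wrist view confirms the whole pane, at x 374–493 and y −130 to −70. The jaws are centred on it. I'll descend and close.

```bash
python3 -m handwheel '[[0,0,-2,0],[0,0,-2,0],[0,0,-2,0],[0,0,-1,0],[0,0,-0.6,0],[0,0,0,0],[0,0,0,0],[0,0,0,0]]' 0 45
python3 -m handwheel '[[0,0,0,0],[0,0,0,0],[0,0,0,0],[0,0,0,0],[0,0,0,0],[0,0,0,0],[0,0,0,0],[0,0,0,0]]' 1 45
```

```text
t: 4.6
eef_pos: [0.3939, -0.1, 0.1789]
ee_rot: [-3.141, -0.001, 0.0]
force: [-0.3, -0.6, 1.2]
width: 0.0875
t: 5.4
eef_pos: [0.3935, -0.1001, 0.1787]
ee_rot: [3.142, -0.0, 0.0]
force: [0.0, 0.4, 1.3]
width: 0.0593
```

Grasped, with the width reading 59.3 mm. I'll lift it and check how the pane sits in the hand.

```bash
python3 -m handwheel '[[0,0,0.5,0],[0,0,1,0],[0,0,2,0],[1,0.5,1,-0.03],[2,1,0.5,-0.03],[2,1,0,-0.038],[0,0,0,0],[0,0,0,0],[0,0,0,0],[0,0,0,0]]'
python3 - <<'E'
from h import *
from station import arm
s=arm.get_state();print(np.round(s["eef_pos"],4),np.round(s["ee_rot"],3),s["width"])
f=arm.grab_frame("wrist");cv2.imwrite("pics/w4.png",f["image"][:,:,::-1]);np.savez("pics/w4.npz",**f)
e=np.array(s["eef_pos"])
z=e[2]-.1787+.008
x,y,w,h,a,b=pane(f,z);print(x,y,w,h,a)
yaw=s["ee_rot"][2];d=np.array([x,y])-e[:2]*1000
c,s_=np.cos(yaw),np.sin(yaw);print("tool-relative",c*d[0]+s_*d[1],-s_*d[0]+c*d[1])
# depth height along the pane
R,t,fl,cx,cy=cam(f);cc=green(f);m=np.zeros((480,640),np.uint8);cv2.drawContours(m,[cc],-1,255,-1);m=cv2.erode(m,np.ones((7,7)))
v,u=np.nonzero(m);Z=f["depth"][v,u];P=(np.c_[(u-cx)/fl*Z,(v-cy)/fl*Z,Z]-t)@R
A=np.c_[P[:,:2]-P[:,:2].mean(0),np.ones(len(P))];k=np.linalg.lstsq(A,P[:,2],rcond=None)[0];print("plane slopes,z",k,"expected top",z)
E
```

```text
t: 6.4
eef_pos: [0.4428, -0.0754, 0.2285]
ee_rot: [3.141, 0.001, -0.098]
force: [0.1, 0.2, -1.5]
width: 0.0591
[ 0.4428 -0.0754  0.2285] [ 3.141e+00  1.000e-03 -9.800e-02] 0.059125731658651384
491.7294921875 -80.94050598144531 59.824241638183594 99.70096588134766 84.31182861328125
tool-relative 49.19889711207695 -0.7005979929297057
plane slopes,z [ 0.00077662 -0.00010614  0.05825607] expected top 0.05783338584132199
```

View pics/w4.png

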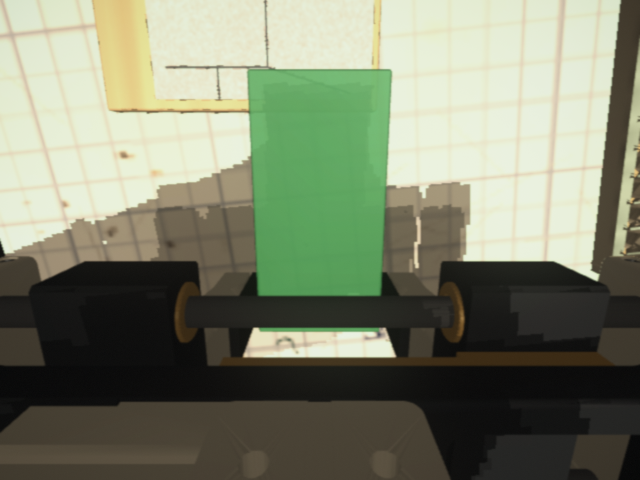

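The pane is level (slopes below 0.001) and its centre is 39.3 mm ahead of the TCP. I'll go to the pre-insertion pose, 22 mm short of home in x and 12 mm right of it.

```bash
python3 -m handwheel '[[2,0.5,0,0],[3,1,0,0],[3,1,0,0],[2.4,0.9,0,0],[1,0,-1,0],[0,0,-1,0],[0,0,-1,0],[0,0,-0.7,0],[0,0,0,0],[0,0,0,0],[0,0,0,0],[0,0,0,0]]'
cat > look.py <<'E'
from h import *
from station import arm
import sys
n=sys.argv[1]
s=arm.get_state();e=np.array(s["eef_pos"]);print(np.round(e,4),np.round(s["ee_rot"],4),"F",np.round(s["force"],2),"M",np.round(s["moment"],2))
th=-.0977;R=np.array([[np.cos(th),-np.sin(th)],[np.sin(th),np.cos(th)]])
yaw=s["ee_rot"][2];pc=e[:2]*1000+39.3*np.array([np.cos(yaw),np.sin(yaw)])
print("pane in board minus home (by TCP)",R.T@(pc-[618.7,-35.7]),"yaw err",yaw-th,"z",e[2]-.1787+.004-.0165)
f=arm.grab_frame("wrist");cv2.imwrite(f"pics/{n}.png",f["image"][:,:,::-1]);np.savez(f"pics/{n}.npz",**f)
E
python3 look.py w5
```

```text
t: 7.65
eef_pos: [0.5577, -0.0411, 0.1922]
ee_rot: [-3.141, -0.001, -0.098]
force: [-0.2, -0.0, -1.2]
width: 0.0593
[ 0.5577 -0.0411  0.1922] [-3.1412e+00 -1.0000e-03 -9.7700e-02] F [-0.18 -0.03 -1.23] M [-0.    0.06  0.01]
pane in board minus home (by TCP) [-20.91587901 -11.33040645] yaw err -1.640905755041777e-05 z 0.0010446363427361986
```

View pics/w5.png

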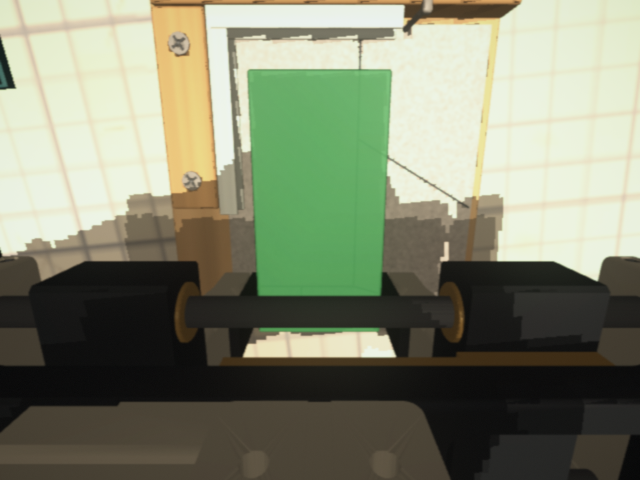

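Run:
```python
from h import *
f=dict(np.load("pics/w5.npz"))
cv2.imwrite("pics/w5a.png",cv2.resize(f["image"][0:150,190:390+0,::-1],(800,600),interpolation=cv2.INTER_CUBIC))
cv2.imwrite("pics/w5b.png",cv2.resize(f["image"][110:260,190:390,::-1],(800,600),interpolation=cv2.INTER_CUBIC))
```

```text
(no output)
```

View pics/w5a.png

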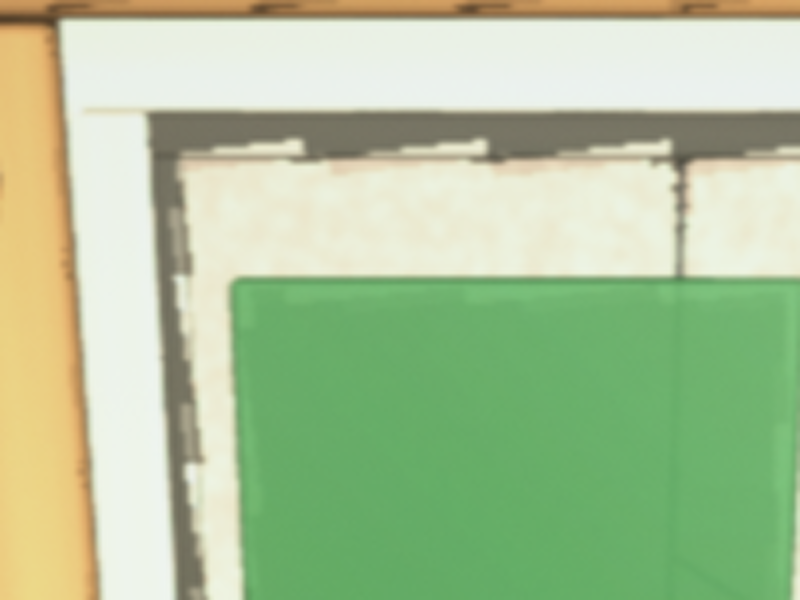

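View pics/w5b.png

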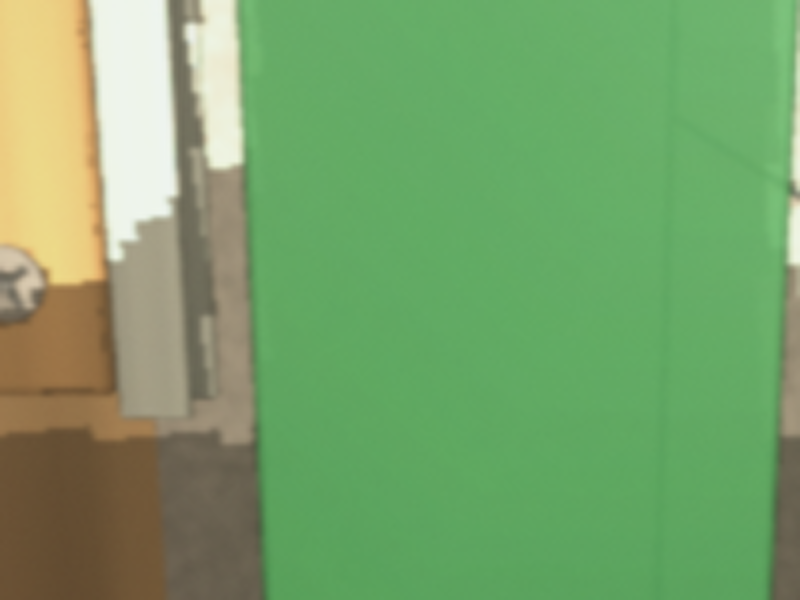

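Run:
```python
from h import *
f=dict(np.load("pics/w5.npz"))
a=lambda u,v:((u+.5)/4-.5+190,(v+.5)/4-.5)
b=lambda u,v:((u+.5)/4-.5+190,(v+.5)/4-.5+110)
r=lambda p,z:ray(f,p,z/1000)[0,:2]*1000
ci,co,cn=r(a(149,112),24),r(a(795,112),24),r(b(188,415),24)
pl,pr,pn=r(a(232,280),21.3),r(a(800,280),21.3),r(b(266,595),21.3)
ang=lambda v:np.arctan2(v[1],v[0])
print("channel side ang",ang(ci-cn),"end",ang(ci-co)-np.pi/2,"pane side",ang(pl-pn),"end",ang(pl-pr)-np.pi/2)
th=-.0977;R=np.array([[np.cos(th),-np.sin(th)],[np.sin(th),np.cos(th)]])
print("corner gap to flange",R.T@(ci-pl),"to web: +6", "side length",np.linalg.norm(ci-cn))
```

```text
channel side ang -0.10813129075444136 end -0.0992462470973221 pane side -0.10257603856654153 end -0.09919265071636518
corner gap to flange [14.4394977   6.77996642] to web: +6 side length 73.5485943622654
```

The direct gap to the webs is 20.4 mm in x and about 12.5 mm in y, and the angles agree to a few mrad. I'll slide in along board x, which is (0.995, −0.098) in the world, and drop 1 mm.

```bash
python3 -m handwheel '[[0,0,-0.05,0],[0,0,-0.05,0],[0.3,-0.03,0,0],[0.3,-0.03,0,0],[0.3,-0.03,0,0],[0.3,-0.03,0,0],[0.3,-0.03,0,0],[0.2,-0.02,0,0],[0,0,0,0],[0,0,0,0],[0,0,0,0]]'
python3 look.py w6
```

```text
t: 8.8
eef_pos: [0.5744, -0.0428, 0.1907]
ee_rot: [3.142, 0.0, -0.098]
force: [0.9, 0.8, -2.2]
width: 0.0592
[ 0.5744 -0.0428  0.1907] [ 3.1416e+00  1.0000e-04 -9.7800e-02] F [ 0.87  0.82 -2.19] M [0.02 0.06 0.  ]
pane in board minus home (by TCP) [ -4.06592656 -11.41067999] yaw err -6.356467247016495e-05 z -0.0005429358475870678
```

View pics/w6.png

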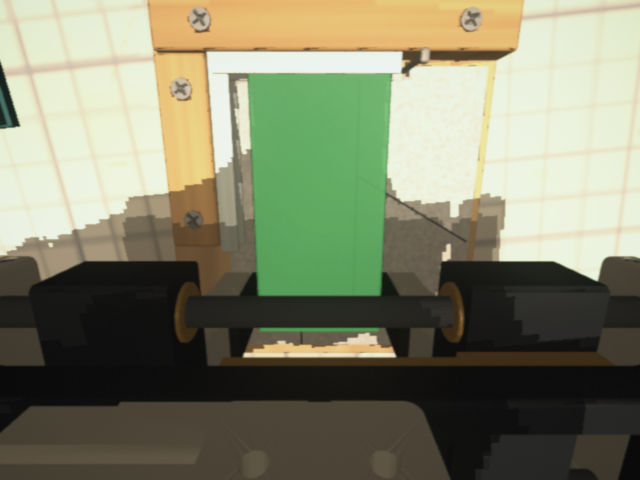

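The leading end is under the end channel's flange. Now I'll slide toward the side channel.

```bash
python3 -m handwheel '[[0.03,0.25,0,0],[0.03,0.25,0,0],[0.03,0.25,0,0],[0.02,0.2,0,0],[0,0,0,0],[0,0,0,0],[0,0,0,0]]'
python3 look.py w7
```

```text
t: 9.55
eef_pos: [0.5756, -0.0334, 0.1906]
ee_rot: [3.142, 0.0, -0.098]
force: [-0.4, -0.5, -1.9]
width: 0.0591
[ 0.5756 -0.0334  0.1906] [ 3.1416e+00  1.0000e-04 -9.7900e-02] F [-0.41 -0.48 -1.86] M [-0.08  0.05  0.03]
pane in board minus home (by TCP) [-3.80286284 -1.89818023] yaw err -0.00015790614580425688 z -0.0005561337794604722
```

View pics/w7.png

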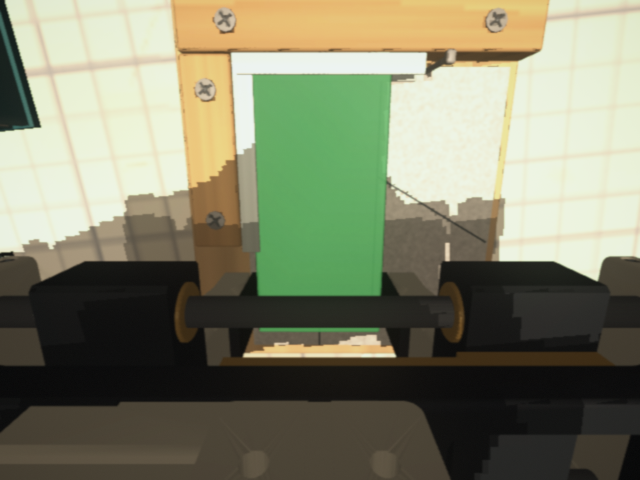

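Both edges are inside the grooves. I'll close the x gap in small steps, watching the force.

```bash
python3 -m handwheel '[[0.1,-0.01,0,0],[0.1,-0.01,0,0],[0,0,0,0],[0,0,0,0]]'
python3 -m handwheel '[[0.1,-0.01,0,0],[0,0,0,0],[0,0,0,0]]'
```

```text
t: 10.0
eef_pos: [0.5777, -0.0336, 0.1906]
ee_rot: [3.142, 0.0, -0.098]
force: [0.2, 0.2, -2.4]
width: 0.0591
t: 10.3
eef_pos: [0.5785, -0.0337, 0.1905]
ee_rot: [3.141, 0.0, -0.098]
force: [-0.4, 1.0, -1.4]
width: 0.0592
```

```bash
for i in 1; do python3 -m handwheel '[[0.05,-0.005,0,0],[0,0,0,0],[0,0,0,0]]'; python3 -m handwheel '[[0.05,-0.005,0,0],[0,0,0,0],[0,0,0,0]]'; done
```

```text
t: 10.6
eef_pos: [0.5787, -0.0337, 0.1904]
ee_rot: [3.141, 0.001, -0.098]
force: [-3.1, 0.3, -2.6]
width: 0.0596
t: 10.9
eef_pos: [0.5788, -0.0338, 0.1903]
ee_rot: [3.141, 0.002, -0.098]
force: [-5.6, 1.6, -0.8]
width: 0.0592
```

The end web is in contact, at about −5 N in x. Now y.

```bash
python3 -m handwheel '[[0.01,0.1,0,0],[0,0,0,0],[0,0,0,0]]'; python3 -m handwheel '[[0.005,0.05,0,0],[0,0,0,0],[0,0,0,0]]'; python3 -m handwheel '[[0.005,0.05,0,0],[0,0,0,0],[0,0,0,0]]'
```

```text
t: 11.2
eef_pos: [0.5789, -0.0331, 0.1903]
ee_rot: [3.141, 0.002, -0.098]
force: [-4.7, -1.4, -1.3]
width: 0.0589
t: 11.5
eef_pos: [0.5789, -0.0327, 0.1902]
ee_rot: [3.141, 0.002, -0.099]
force: [-5.2, -2.5, -1.9]
width: 0.0595
t: 11.8
eef_pos: [0.579, -0.0322, 0.1902]
ee_rot: [3.141, 0.002, -0.098]
force: [-4.4, -2.3, -0.9]
width: 0.0592
```

```bash
python3 look.py w8
```

```text
[ 0.579  -0.0322  0.1902] [ 3.1407e+00  2.3000e-03 -9.8500e-02] F [-4.38 -2.28 -0.86] M [-0.65  1.93 -0.12]
pane in board minus home (by TCP) [-0.54431956 -0.45545622] yaw err -0.000794575164277625 z -0.0009694998907609116
```

View pics/w8.png

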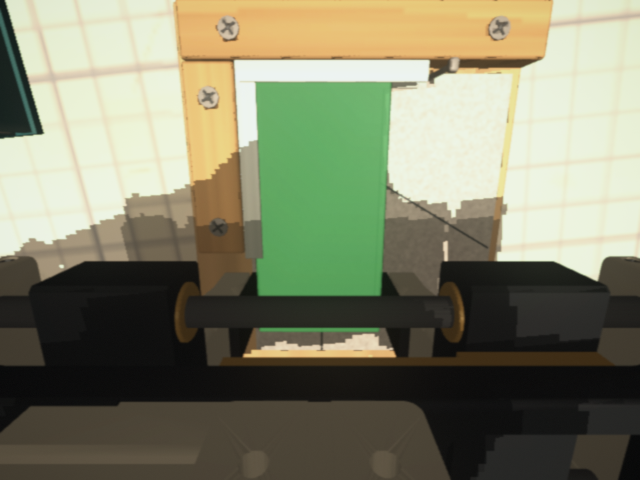

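```bash
cat > st.py <<'E'
from station import arm
import numpy as np
for i in range(4):
    s=arm.get_state();print(np.round(s["force"],2),np.round(s["moment"],2),np.round(s["eef_pos"],4));arm.grab_frame("wrist")
E
python3 st.py
```

```text
[-3.99 -1.89 -1.89] [-0.71  1.92 -0.1 ] [ 0.579  -0.0322  0.1903]
[-5.13 -1.42 -1.25] [-0.68  1.91 -0.11] [ 0.579  -0.0323  0.1903]
[-4.4  -0.76 -0.66] [-0.71  1.9  -0.15] [ 0.579  -0.0323  0.1903]
[-5.04 -2.46 -0.84] [-0.75  1.9  -0.17] [ 0.579  -0.0323  0.1902]
```

```bash
python3 -m handwheel '[[0.005,0.05,0.03,0],[0,0,0,0],[0,0,0,0]]'; python3 -m handwheel '[[0.005,0.05,0.02,0],[0,0,0,0],[0,0,0,0]]';python3 st.py
```

```text
t: 12.35
eef_pos: [0.579, -0.0318, 0.1905]
ee_rot: [3.141, 0.002, -0.099]
force: [-4.5, -1.5, -2.1]
width: 0.0591
t: 12.65
eef_pos: [0.5791, -0.0313, 0.1907]
ee_rot: [3.141, 0.002, -0.099]
force: [-5.3, -2.2, -1.7]
width: 0.0593
[-5.28 -2.17 -1.72] [-0.75  1.81 -0.14] [ 0.5791 -0.0313  0.1907]
[-4.59 -1.39 -1.59] [-0.76  1.85 -0.16] [ 0.5791 -0.0313  0.1907]
[-5.1  -2.1  -2.13] [-0.72  1.81 -0.2 ] [ 0.5791 -0.0313  0.1907]
[-5.25 -1.32 -2.05] [-0.77  1.86 -0.15] [ 0.5791 -0.0313  0.1907]
```

Still sliding freely in y, with constant friction only. I'll continue.

```bash
python3 -m handwheel '[[0.005,0.05,0,0],[0,0,0,0],[0,0,0,0]]'; python3 -m handwheel '[[0.005,0.05,0,0],[0,0,0,0],[0,0,0,0]]'; python3 -m handwheel '[[0.005,0.05,0,0],[0,0,0,0],[0,0,0,0]]';python3 st.py
```

```text
t: 13.15
eef_pos: [0.5791, -0.0308, 0.1907]
ee_rot: [3.141, 0.002, -0.099]
force: [-5.0, -2.3, -2.3]
width: 0.0592
t: 13.45
eef_pos: [0.5792, -0.0305, 0.1907]
ee_rot: [3.14, 0.002, -0.099]
force: [-4.2, -3.5, -2.3]
width: 0.0594
t: 13.75
eef_pos: [0.5792, -0.0303, 0.1907]
ee_rot: [3.14, 0.003, -0.099]
force: [-3.8, -6.1, -3.2]
width: 0.0594
[-3.75 -6.06 -3.2 ] [-2.26  1.59 -0.26] [ 0.5792 -0.0303  0.1907]
[-4.79 -6.13 -2.13] [-2.28  1.58 -0.2 ] [ 0.5792 -0.0303  0.1907]
[-3.72 -6.32 -2.16] [-2.25  1.62 -0.21] [ 0.5792 -0.0303  0.1907]
[-4.28 -5.77 -2.91] [-2.27  1.6  -0.26] [ 0.5792 -0.0304  0.1907]
```

Both webs are in contact now. I'll firm up each push slightly for margin.

```bash
python3 -m handwheel '[[0.05,-0.005,0,0],[0,0,0,0],[0,0,0,0]]'; python3 -m handwheel '[[0.03,0.02,0,0],[0,0,0,0],[0,0,0,0],[0,0,0,0],[0,0,0,0]]';python3 st.py; python3 look.py w9
```

```text
t: 14.25
eef_pos: [0.5794, -0.0304, 0.1906]
ee_rot: [3.14, 0.003, -0.099]
force: [-6.0, -4.4, -0.9]
width: 0.0597
t: 14.75
eef_pos: [0.5795, -0.0303, 0.1906]
ee_rot: [3.14, 0.004, -0.099]
force: [-6.6, -5.9, -0.5]
width: 0.0594
[-6.6  -5.86 -0.51] [-2.14  2.36 -0.16] [ 0.5795 -0.0303  0.1906]
[-6.31 -6.39 -0.62] [-2.12  2.36 -0.22] [ 0.5795 -0.0303  0.1906]
[-6.17 -6.12 -0.7 ] [-2.16  2.31 -0.2 ] [ 0.5795 -0.0303  0.1906]
[-6.18 -6.03  0.27] [-2.16  2.37 -0.13] [ 0.5795 -0.0303  0.1906]
[ 0.5794 -0.0303  0.1906] [ 3.1396  0.0039 -0.0989] F [-6.81 -5.19  0.62] M [-2.12  2.39 -0.21]
pane in board minus home (by TCP) [-0.29137366  1.46629415] yaw err -0.0012233560247366798 z -0.0005957555633829721
```

View pics/w9.png

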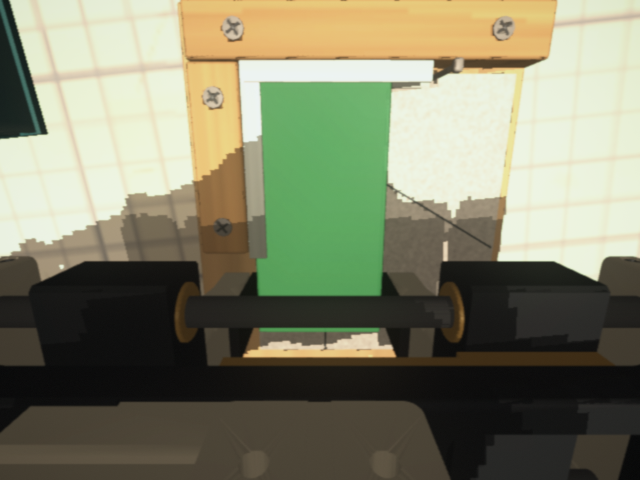

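Run:
```python
from h import *
f=dict(np.load("pics/w9.npz"))
cv2.imwrite("pics/w9a.png",cv2.resize(f["image"][50:200,240:440,::-1],(800,600),interpolation=cv2.INTER_CUBIC))
cv2.imwrite("pics/w9b.png",cv2.resize(f["image"][190:340,200:400,::-1],(800,600),interpolation=cv2.INTER_CUBIC))
```

```text
(no output)
```

View pics/w9a.png

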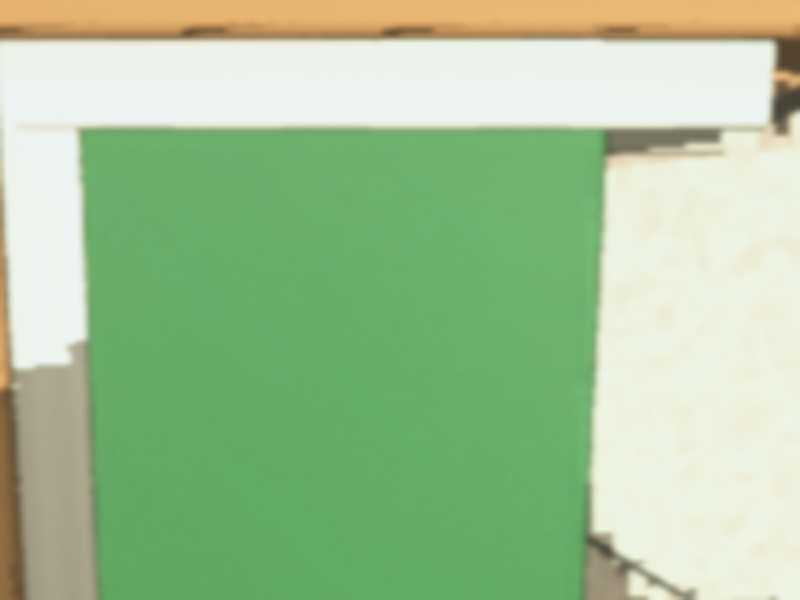

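View pics/w9b.png

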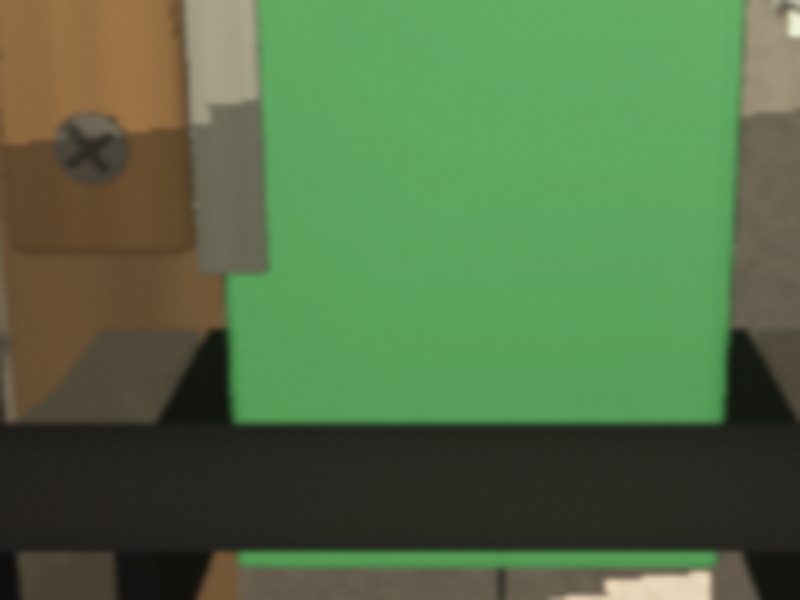

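Run:
```python
from h import *
f=dict(np.load("pics/w9.npz"))
a=lambda u,v:((u+.5)/4-.5+240,(v+.5)/4-.5+50)
b=lambda u,v:((u+.5)/4-.5+200,(v+.5)/4-.5+190)
r=lambda p,z:ray(f,p,z/1000)[0,:2]*1000
th=-.0977;R=np.array([[np.cos(th),-np.sin(th)],[np.sin(th),np.cos(th)]])
zt=20.2
print("side overlap (6), x", R.T@(r(b(228,280),zt)-r(b(269,272),24)))
print("trailing edge vs channel end (-40 x)",R.T@(r(b(240,568),zt)-r(b(269,272),24)))
print("right edge vs end-channel end (15 y)",R.T@(r(a(606,130),zt)-r(a(773,127),24)))
P1,P2=r(a(606,130),zt),r(b(722,420),zt);print("right edge ang",np.arctan2(*(P1-P2)[::-1]))
P1,P2=r(a(80,128),24),r(b(269,270),24);print("channel ang",np.arctan2(*(P1-P2)[::-1]))
```

```text
side overlap (6), x [-2.18543953  5.44389298]
trailing edge vs channel end (-40 x) [-39.69676852   5.81421707]
right edge vs end-channel end (15 y) [ 0.44421668 15.93070774]
right edge ang -0.10211574503659006
channel ang -0.10011469114349836
```

Vision agrees with home: trailing edge 39.7 mm past the channel end (40 expected), side overlap 5.4–5.8 mm (6 expected), square to 2 mrad. I'll add a touch more push, confirm it is steady, and hand in.

```bash
python3 -m handwheel '[[0.03,0.03,0,0],[0,0,0,0],[0,0,0,0],[0,0,0,0],[0,0,0,0],[0,0,0,0],[0,0,0,0],[0,0,0,0]]';python3 st.py
```

```text
t: 15.8
eef_pos: [0.5796, -0.0302, 0.1906]
ee_rot: [3.139, 0.004, -0.099]
force: [-6.3, -6.6, 0.3]
width: 0.0594
[-6.33 -6.6   0.3 ] [-2.64  2.58 -0.14] [ 0.5796 -0.0302  0.1906]
[-7.05 -8.29 -0.43] [-2.6   2.61 -0.2 ] [ 0.5796 -0.0302  0.1906]
[-8.   -7.86  0.38] [-2.65  2.59 -0.21] [ 0.5796 -0.0302  0.1906]
[-6.15 -6.92  0.15] [-2.58  2.53 -0.17] [ 0.5796 -0.0303  0.1906]
```

```bash
python3 -c "
from station import arm
print(arm.job_done()); s=arm.get_state(); print(s['t'],s['force'],s['width'])"
```

```text
the job is handed in; nothing more can be done
None
the job is handed in; nothing more can be done
```

I gripped the pane across its width, 40 mm behind its centre, and slid it level into the end groove and then the side groove. I pressed it against both groove bottoms and handed the job in still holding it, at about 16 s of the 42 s allowed.

**Last checks:**
- **Push:** the wrist force held steady at about −7 N in both x and y.
- **Grip:** the finger opening read 59.4 mm on the 60 mm pane, so it was still held.
- **Position in the last pictures:**

| Measure | Seen (mm) | Expected (mm) |
|---|---|---|
| Trailing edge past the side channel's end | 39.7 | 40 |
| Side overlap under the flange | 5.4–5.8 | 6 |
| Right edge to the end channel's end | 15.9 | 15 |

- **Angle and height:** the pane was square to the side channel within about 2 mrad. Tool tilt was about 4 mrad, and the pane's centre was about 0.6 mm below groove mid-height.

**What disagreed:**
- **Side contact:** the pane met the side web about 1.5 mm further in y than my first board measurement predicted. A later direct picture of the gap agreed with where contact happened.
- **Wrist moment:** it was about 2.4 times what the measured force would give at the fingertips. If the force is the reading at fault, the true push is about 17 N, still well under 45 N.
- **Web forces:** I could not measure these separately. Friction could make either one a few newtons below the wrist reading.

The tool never went near the tin, layout block or foil roll, but I did not re-measure their positions at the end.

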